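# Hold a slide cassette against the sprung stop of a slide dock

## Task

Pick up the blue slide cassette and set it flat on the bed of the aluminium dock in front of the black sprung stop, lengthwise along the yellow line and centred on it. Then slide it end-on, squarely and gently, against the stop, and press until the stop's pointer stands in the green field (never shove the stop all the way back). Finish while holding it there with that steady push, as my third hand while I do up the clamp screws; leave the white cassette, the dish and the sample tube where they are.

Things in the scene. Friction and masses are not known exactly. Their poses are not given: they have to be found in the camera images.
- blue_cassette_center (a point): Blue slide cassette, a rigid open-topped box with glass slides standing in it: 84 mm long (its x), 46 mm wide (its y), 34 mm high, about 0.25 kg, both ends alike; the point is its centre, 17 mm above its underside, z up; grip it across its 46 mm width. It starts on the bench, long side roughly away from the robot.
- bed (a point): Dock: aluminium plate fixed to the bench, x -115 to +130, y +/-75, 10 mm thick, yellow line along its middle. Point: on that line and the upper face, 10 mm above the bench; x along the line to the stop (roughly away from the robot), z up. Stop face at rest: x = +35 mm; behind it a grey housing at x 79 to 125, 90 wide, 34 mm high above the bed; two clamp screws 12 mm high at x -100, y +/-58.
- stop_face (a point): Black sprung stop plate, 90 mm wide, 36 mm high, 10 mm thick, standing across the bed. The point is the middle of its front face, 17 mm above the bed; it moves with the stop. Axes as the bed's. The stop slides back along the bed's +x under a spring: 0.4 N per mm, no preload, 32 mm of travel.
- stop (a joint): How far the stop is pushed back, m: 0 at rest, 0.032 at its end. The tip of a black pointer on top of the stop moves with it over the housing's top; the field is white below 0.010, green from 0.010 to 0.020 (4 to 8 N), red above.
- white_cassette_center (a point): White slide cassette, not to be moved: same as the blue one in size, the point is its centre, 17 mm above its underside, z up; stands on the bench beside the blue one, either of them the nearer to the dock.
- petri_dish_center (a point): Clear dish with dark sample pieces, 90 mm across, 14 mm high, on the bench; leave alone. The point is on its axis, 4 mm above the bench.
- sample_tube_center (a point): Clear sample tube with orange cap, upright, 30 mm across, 75 mm high; leave alone. The point is its centre, 37.5 mm up.

How it is judged (in metres and radians):
On the way, in this order (a step that is already met when the one before it is completed fails the run):
1. the blue cassette stands flat on the bed, in line and centred, the stop not yet pushed back (z of blue_cassette_center in the frame of bed between 0.014 and 0.02 m and angle between blue_cassette_center's own z axis and vertical below 0.08 rad and y of blue_cassette_center in the frame of bed between -0.01 and 0.01 m and angle between the x axis of blue_cassette_center and the x axis of bed, either way round below 0.1 rad and value of joint stop below 0.003 m and x of blue_cassette_center in the frame of bed above -0.08 m), for 0.1 s.
2. the cassette presses the stop back into the green field, steadily (value of joint stop between 0.01 and 0.02 m and contact force between blue_cassette and stop above 3.3 N), for 0.4 s.
At the end, for the whole second after the job is handed in: For the last second fingers hold the blue cassette flat on the bed (3 mm, 0.08 rad), within 10 mm and 0.10 rad of the yellow line, its end on the stop; the cassette alone pushes the stop back 10 to 20 mm (green) with 3.3 to 9.5 N; all at rest (10 mm/s) (all of step 2 and z of blue_cassette_center in the frame of bed between 0.014 and 0.02 m and angle between blue_cassette_center's own z axis and vertical below 0.08 rad and y of blue_cassette_center in the frame of bed between -0.01 and 0.01 m and angle between the x axis of blue_cassette_center and the x axis of bed, either way round below 0.1 rad and contact force between blue_cassette and stop below 9.5 N and contact force between the fingers and blue_cassette above 1 N and contact force between the arm and stop below 0.3 N and x of blue_cassette_center in the frame of stop_face above -0.048 m and linear speed of blue_cassette below 0.01 m/s); the arm keeps its last pose, push and grip.
It fails at once if the stop is shoved back to its end (value of joint stop above 0.031 m).
It fails at once if another thing is disturbed: the white cassette, dish or tube moved more than 20 mm, or the tube tipped (distance of any of white_cassette_center, petri_dish_center, sample_tube_center from where it was at the start of the episode above 0.02 m or angle between sample_tube_center's own z axis and vertical above 0.5 rad).
It also fails if it takes over 35 s, if anything falls off the work surface, if the arm or the gripper's body presses on something with over 40 N, if the wrist force passes 120 N, or if a joint passes its speed limit or range.

## Robot

A 6-joint arm with a two-finger parallel gripper is mounted at the origin on the work surface. World frame = base frame: x ahead of the robot, y to its left, z up, the work surface at z = 0. Lengths are in m, angles in degrees, forces in N, time in s.
With the tool pointing down it reaches from about 0.3 to 0.75 m from the base axis. Payload 8.5 kg.
Tool frame: the origin (TCP) lies midway between the tips of the shut fingers; the grasp point (between the pads) lies 19 mm behind it; y points along the fingers, x is the direction in which the jaws open and shut, and the axes are right-handed (so a half turn about y gives the same grasp; the last joint's range is limited). The gripper opens to 85 mm and grips with 20 to 120 N. Pads are 22 mm wide; open, the fingers measure 114 mm over their backs; the gripper's body (76 mm by 85 mm) begins 54 mm behind the grasp point. The pads swing forward as they close: fully open they stand 13 mm farther back than shut.
Start: joints at [51.893, 21.807, 74.336, -0, 83.858, -12.336], TCP at [0.239, 0.495, 0.196] pointing down, gripper open.
Joint ranges: [-178.18, 178.18], [-50.72, 133.34], [12.68, 142.11], [-81.47, 261.47], [9.98, 163.14], [-165.26, 165.26]. Speed limits (degrees/s): [136.94, 136.94, 180, 180, 180, 180].

## Interface

Orientations are given as a 3x3 rotation matrix whose columns are the frame's x, y, z axes.
In Python, from rig import env gives the robot as it stands.
- The arm moves only by the tool carry_out, never from a script. Its argument "plan" is a list of rows, each a list of 3 entries, a list of its own where there are three numbers: the shift along the tool's x, y, z in m, then the turn, a rotation vector about the tool's x, y, z in degrees, then the finger opening in m, from 0 to 0.0854. In form: [[[dx, dy, dz], [ax, ay, az], jaw], ...]. A call has 1 to 8 rows; each row shifts and turns the commanded pose from where the row before left it, along the tool's axes as they then stand; what a row does not reach is not made up. A row lasts 1/8 s, in which the tool goes at most 62.5 mm and 10.7 degrees, less where a joint would pass 70% of its speed; a pose out of reach is approached as far as the arm can. A call is refused whole if a number of a shift passes 0.0625 or a number of a turn 10.7, either way. A call with a gripper value outside its range is refused whole. The fingers move at their own pace and stop on an object; "force" is the grip in N (left out, the last holds). Time passes only in rows, so rows that do not move let the fingers close. It gives the time, the measured TCP pose, the force and the opening at its end, in the units of the state.
- env.observe(): the state, without advancing time (a new reading comes with each control period).
- env.get_image(name): name is "scene" or "side" or "wrist"; returns a dict with "image" (384x512x3 uint8, red, green, blue), "vfov" (degrees; the focal length in pixels is half the picture's height over the tangent of half this angle, whatever the lens; pixels are square), "cx", "cy" (the principal point, pixels), "rvec" (rotation vector, rad) and "tvec" (3), from world to camera coordinates, as OpenCV has them; the wrist camera has in their place "tool_from_camera" (4x4, takes a point from camera to tool coordinates, whose origin is the TCP and whose axes are the tool frame's). Camera axes: x right, y down, z forward; pixel columns grow to the right and rows downward; lengths in m; the calibration is good to about 2 mm. A picture is of the moment at which its call begins: read the wrist's pose just before it. There is no depth.
- env.close_job(): hands the job in, once; it reports no verdict.
Trained networks look in a picture, given as the dict that the camera call returned (one of the last four; its "shot" number tells which), for a name from the list of things; names that differ only in an ending like _2 or _b are one class to them, and where a whole thing is asked for, a point or a joint stands for the part that bears it (a point fixed in the world has none). Each returns a list of dicts, best first, with "conf" (0 to 1); they miss things now and then, are a little off and sometimes report something else, mostly with a low value. They report only what shows in the picture. A call takes as long as a camera call.
- env.outline_of(target, picture): "mask" (384x512 bool, what is visible of it) and "pixel" ([row, column] in pixels, amid what is visible of it).
The state is a dict: "time_s": time; "q": joint angles; "qvel": joint speeds; "joint_efforts": joint torques, N m; "position": TCP position; "tool_rot": TCP orientation; "ft_force": force on the tool from outside, world axes, zero at the start; "wrist_torque": the same for the moment, N m; "grip_width": finger opening in m.
Only numpy, scipy, OpenCV 4.12 (cv2) and the standard library are available. Lean on these libraries where they do the work, as an engineer would, in place of code of your own. Each camera call takes 0.05 s, during which the arm holds its last target.

## Working session

There is one attempt and no reset: what is moved stays moved. The work goes in short steps, Python scripts to look and compute and a tool call to move; the robot and the scene stay as the last step left them, time stands still between calls to the robot, and variables do not carry over. Pictures are saved under pics/ and viewed, and the job is handed in when it is done.

Besides the shell and the picture viewer there is one more tool, called after ">>>" as a command line: name --argument value ..., lists and objects as JSON in quotes. carry_out: Moves the arm, as the interface text tells. Its arguments: {"type":"object","properties":{"plan":{"type":"array","items":{"type":"array"}},"force":{"type":"number"}},"required":["plan"]}

```bash
mkdir -p pics; ls
cat > h.py <<'E'
import numpy as np, cv2, pickle
from rig import env
def save(p,n): cv2.imwrite(f'pics/{n}.png', cv2.cvtColor(p['image'],cv2.COLOR_RGB2BGR))
def K(p):
    f=192/np.tan(np.radians(p['vfov'])/2)
    return np.array([[f,0,p['cx']],[0,f,p['cy']],[0,0,1.]])
def ray(p,px,st=None):
    d=np.linalg.inv(K(p))@np.array([px[1],px[0],1.])
    if 'rvec' in p and p['rvec'] is not None:
        R=cv2.Rodrigues(np.array(p['rvec'],float))[0]; t=np.array(p['tvec'],float).ravel()
        return -R.T@t, R.T@d
    T=np.array(p['tool_from_camera']); Rt=np.array(st['tool_rot'])
    return np.array(st['position'])+Rt@T[:3,3], Rt@T[:3,:3]@d
def onz(p,px,z,st=None):
    o,d=ray(p,px,st); return o+d*(z-o[2])/d[2]
def proj(p,P,st=None):
    P=np.atleast_2d(P)
    if 'rvec' in p and p['rvec'] is not None:
        R=cv2.Rodrigues(np.array(p['rvec'],float))[0]; t=np.array(p['tvec'],float).ravel(); c=P@R.T+t
    else:
        T=np.array(p['tool_from_camera']); Rt=np.array(st['tool_rot'])
        c=((P-np.array(st['position']))@Rt-T[:3,3])@T[:3,:3]
    k=K(p); return np.c_[c[:,1]/c[:,2]*k[1,1]+k[1,2], c[:,0]/c[:,2]*k[0,0]+k[0,2]]
E
python3 - <<'E'
from h import *
st=env.observe(); print(st)
for n in ['scene','side','wrist']:
    p=env.get_image(n); save(p,n+'0'); print(n,{k:v for k,v in p.items() if k!='image'})
    for t in ['blue_cassette_center','white_cassette_center','stop_face','petri_dish_center','sample_tube_center','bed']:
        try:
            for r in env.outline_of(t,p)[:2]:
                print(t,r['conf'],r['pixel'],r['mask'].sum(), onz(p,r['pixel'],.017,st).round(3))
                if r['conf']>.5: np.save(f'm_{n}_{t}.npy',r['mask'])
        except Exception as e: print(t,e)
    pickle.dump((p,st),open(n+'0.pkl','wb'))
E
```

```text
pics
{'time_s': 0.0, 'q': array([ 5.18932630e+01,  2.18410851e+01,  7.43861964e+01, -8.41400463e-04,
        8.38598344e+01, -1.23370927e+01]), 'qvel': array([-0.06883633,  0.00290006, -0.09463914,  0.00081389, -0.01203942,
        0.0457117 ]), 'joint_efforts': array([ 2.20973750e-03, -4.48451579e+01, -2.31275189e+01, -6.07091124e-05,
        4.68416591e-03, -7.49776092e-06]), 'position': array([0.23890274, 0.49500124, 0.19550245]), 'tool_rot': array([[ 4.34751928e-01, -9.26829520e-04, -9.00549778e-01],
       [ 9.00549024e-01, -1.20540283e-03,  4.34752805e-01],
       [-1.48846699e-03, -9.99998844e-01,  3.10604215e-04]]), 'ft_force': array([ 1.03623496,  0.69858324, -0.07500683]), 'wrist_torque': array([ 0.02709398,  0.04161395, -0.00220861]), 'grip_width': 0.08532681442553107}
scene {'vfov': 44.71009940760212, 'cx': 253.74218588476663, 'cy': 185.9174211760021, 'rvec': array([ 1.29093727,  2.18021191, -0.95217754]), 'tvec': array([ 0.3396675 , -0.27318802,  1.37189946]), 'shot': 1}
blue_cassette_center 0.71 [152.8, 165.7] 654 [ 0.542 -0.334  0.017]
white_cassette_center 0.79 [175.6
[... 728 characters left out ...]
17]
stop_face 0.19 [241.8, 322.5] 947 [ 0.715 -0.207  0.017]
petri_dish_center 0.76 [240.7, 324.4] 979 [ 0.72  -0.205  0.017]
sample_tube_center 0.64 [282.7, 322.3] 352 [ 0.688 -0.316  0.017]
bed 0.42 [284.3, 323.9] 359 [ 0.691 -0.32   0.017]
wrist {'vfov': 67.37042443095666, 'cx': 260.2969774939585, 'cy': 191.17429250282137, 'tool_from_camera': array([[ 9.99999488e-01,  5.04384172e-04,  8.76757290e-04,
        -1.51445504e-03],
       [-7.16570129e-04, -2.58505561e-01,  9.66009504e-01,
        -1.78558604e-01],
       [ 7.13886539e-04, -9.66009638e-01, -2.58505067e-01,
         6.46258863e-02],
       [ 0.00000000e+00,  0.00000000e+00,  0.00000000e+00,
         1.00000000e+00]]), 'shot': 3}
```

Run:
```python
import cv2,numpy as np
for n in ['scene0','side0']:
    i=cv2.imread(f'pics/{n}.png'); cv2.imwrite(f'pics/{n}b.png',cv2.resize(i,(768,576),interpolation=cv2.INTER_CUBIC))
```

```text
(no output)
```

View pics/scene0b.png

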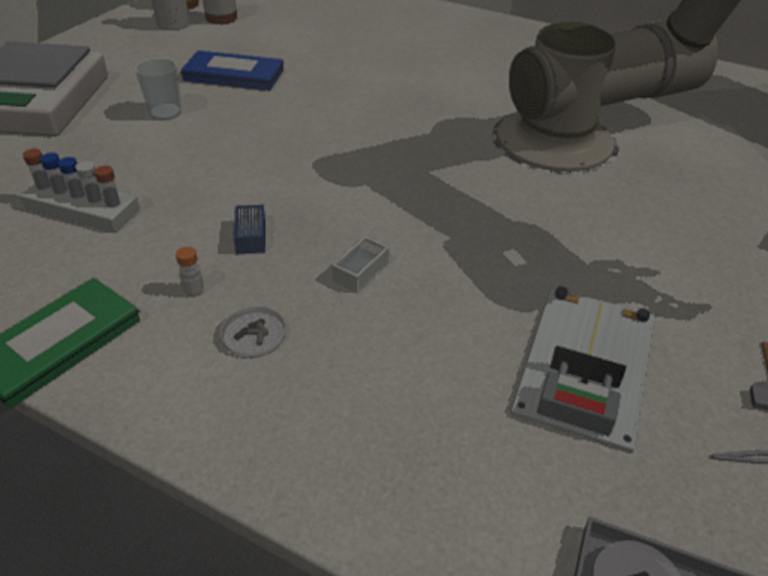

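View pics/side0b.png

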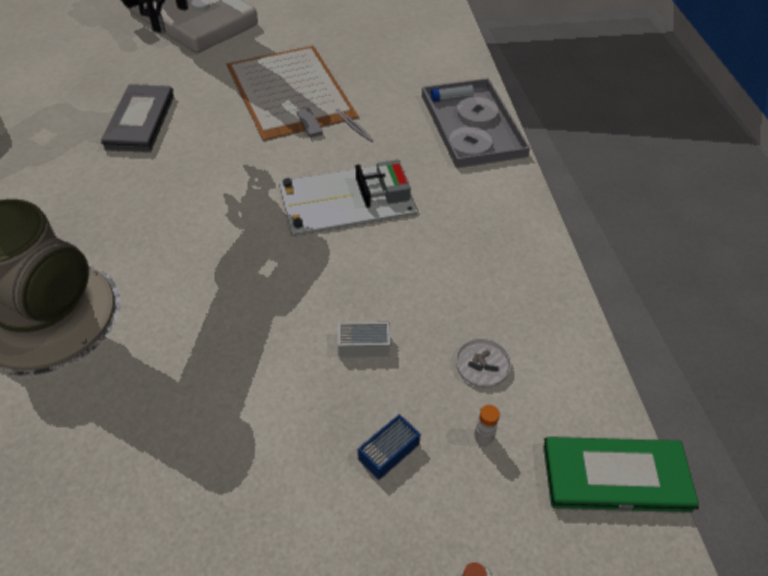

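View pics/wrist0.png

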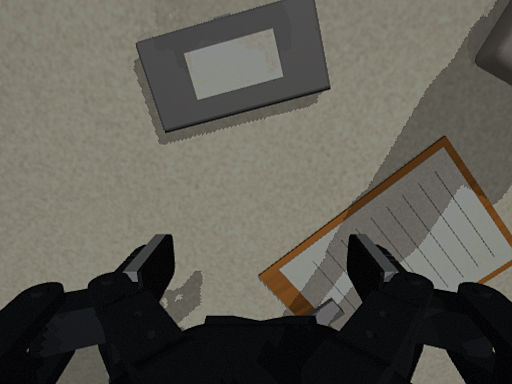

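The scene view (768-scale) shows the blue cassette at (250,228), the white one at (360,263), the dish at (252,332), the tube at (190,272) and the dock around (588,365). The side view agrees. Next I fit the poses.

```bash
cat >> h.py <<'E'
def boxpts(x0,x1,y0,y1,z0,z1): return np.array([[x,y,z] for x in(x0,x1) for y in(y0,y1) for z in(z0,z1)])
CASS=[boxpts(-.042,.042,-.023,.023,-.017,.017)]
DOCK=[boxpts(-.115,.130,-.075,.075,-.01,0),boxpts(.079,.125,-.045,.045,0,.034),boxpts(.035,.045,-.045,.045,0,.036)]
def tf(P,x,y,yaw,z):
    c,s=np.cos(yaw),np.sin(yaw); return P@np.array([[c,s,0],[-s,c,0],[0,0,1]])+[x,y,z]
def sil(p,parts,par,z,st=None):
    m=np.zeros((384*2,512*2),np.uint8)
    for b in parts:
        q=proj(p,tf(b,*par,z),st)[:,::-1]
        h=cv2.convexHull((q*2+.5).astype(np.float32)); cv2.fillConvexPoly(m,np.round(h*16).astype(np.int32),1,shift=4)
    return m
from scipy.optimize import minimize
def fit(views,parts,x0,z):
    M=[cv2.resize(m.astype(np.uint8),(1024,768),interpolation=cv2.INTER_NEAREST) for _,_,m in views]
    def c(v):
        s=0
        for (p,st,_),m in zip(views,M):
            k=sil(p,parts,(v[0],v[1],v[2]),z,st); s+=1-(k&m).sum()/max(1,(k|m).sum())
        return s
    best=None
    for dy in np.radians([-20,0,20]):
        sx=np.array([x0[0],x0[1],x0[2]+dy]); simp=np.vstack([sx,sx+[.01,0,0],sx+[0,.01,0],sx+[0,0,.15]])
        r=minimize(c,sx,method='Nelder-Mead',options=dict(initial_simplex=simp,xatol=1e-4,fatol=1e-4,maxiter=250))
        if best is None or r.fun<best.fun: best=r
    return best.x,best.fun
E
python3 - <<'E'
from h import *
V={n:pickle.load(open(n+'0.pkl','rb')) for n in('scene','side')}
L=lambda n,t:(*V[n],np.load(f'm_{n}_{t}.npy'))
for t,g in [('blue_cassette_center',[.54,-.33,.3]),('white_cassette_center',[.526,-.13,0])]:
    for vs in (['scene'],['side'],['scene','side']):
        x,f=fit([L(n,t) for n in vs],CASS,g,.017); print(t,vs,x.round(4)[:2],np.degrees(x[2]).round(1),round(f,3))
x,f=fit([L('scene','bed')],DOCK,[.55,.23,0],.010); print('dock',x,np.degrees(x[2]),f)
p,_=V['side']
for c in [(279,187),(291,232),(417,213),(401,161)]: print(onz(p,(c[1]/1.5,c[0]/1.5),.01).round(3))
p=V['scene'][0]
print('yl',onz(p,(302/1.5,601/1.5),.01),onz(p,(355/1.5,591/1.5),.01))
p=V['side'][0]
print('yl',onz(p,(205/1.5,288/1.5),.01),onz(p,(197/1.5,352/1.5),.01))
E
```

```text
blue_cassette_center ['scene'] [ 0.5384 -0.3359] 35.8 0.068
blue_cassette_center ['side'] [ 0.5433 -0.3317] 35.1 0.11
blue_cassette_center ['scene', 'side'] [ 0.5407 -0.3333] 36.3 0.197
white_cassette_center ['scene'] [ 0.5256 -0.1389] -6.3 0.057
white_cassette_center ['side'] [ 0.529  -0.1359] -7.2 0.039
white_cassette_center ['scene', 'side'] [ 0.5282 -0.1368] -5.6 0.162
dock [0.52944929 0.21564306 0.11777289] 6.747889486248847 0.0264344262295082
[0.411 0.262 0.01 ]
[0.427 0.133 0.01 ]
[0.67  0.153 0.01 ]
[0.664 0.309 0.01 ]
yl [0.42211622 0.20446846 0.01      ] [0.53075296 0.22009675 0.01      ]
yl [0.42534321 0.20738257 0.01      ] [0.55115556 0.2140809  0.01      ]
```

```bash
cat > plan.py <<'E'
from h import *
import json
def az(R): return np.degrees(np.arctan2(R[1,0],R[0,0]))
def plan(p0,az0,p1,az1,N,jaw,ramp=True):
    """level tool; shifts along axes at row start, then turn about tool y. returns rows"""
    p=np.array(p0,float); a=az0
    s=np.linspace(0,1,N+1)
    if ramp: s=s*s*(3-2*s)*.5+s*.5
    rows=[]
    for i in range(1,N+1):
        tp=np.array(p0)+s[i]*(np.array(p1)-p0); ta=az0+s[i]*(az1-az0)
        c,sn=np.cos(np.radians(a)),np.sin(np.radians(a))
        R=np.array([[c,0,-0],[0,0,0],[0,0,0]],float); R[:,0]=[c,sn,0];R[:,1]=[0,0,-1];R[:,2]=[-sn,c,0]; R[:,2]=np.cross(R[:,0],R[:,1])
        d=np.round(R.T@(tp-p),3); t=round(-(ta-a),1)
        rows.append([d.tolist(),[0,t,0],jaw]); p=p+R@d; a-=t
    print('end',p.round(4),round(a,2))
    for i in range(0,N,8): print(json.dumps(rows[i:i+8]))
E
python3 - <<'E'
from plan import *
plan([.239,.495,.196],64.23,[.541,-.333,.16],-54,18,.0854)
E
```

```text
end [ 0.5411 -0.3331  0.16  ] -53.97
[[[-0.02, 0.001, -0.02], [0, 3.8, 0], 0.0854], [[-0.023, 0.002, -0.028], [0, 4.8, 0], 0.0854], [[-0.024, 0.001, -0.034], [0, 5.6, 0], 0.0854], [[-0.024, 0.002, -0.041], [0, 6.4, 0], 0.0854], [[-0.021, 0.002, -0.047], [0, 7.0, 0], 0.0854], [[-0.016, 0.003, -0.054], [0, 7.4, 0], 0.0854], [[-0.009, 0.002, -0.057], [0, 7.9, 0], 0.0854], [[-0.001, 0.003, -0.06], [0, 8.0, 0], 0.0854]]
[[[0.007, 0.002, -0.061], [0, 8.2, 0], 0.0854], [[0.015, 0.002, -0.059], [0, 8.2, 0], 0.0854], [[0.024, 0.003, -0.055], [0, 8.1, 0], 0.0854], [[0.03, 0.002, -0.05], [0, 7.8, 0], 0.0854], [[0.035, 0.003, -0.043], [0, 7.5, 0], 0.0854], [[0.038, 0.002, -0.036], [0, 6.9, 0], 0.0854], [[0.038, 0.002, -0.028], [0, 6.4, 0], 0.0854], [[0.037, 0.001, -0.022], [0, 5.6, 0], 0.0854]]
[[[0.032, 0.002, -0.014], [0, 4.8, 0], 0.0854], [[0.027, 0.001, -0.01], [0, 3.8, 0], 0.0854]]
```

>>> carry_out --plan '[[[-0.02,0.001,-0.02],[0,3.8,0],0.0854],[[-0.023,0.002,-0.028],[0,4.8,0],0.0854],[[-0.024,0.001,-0.034],[0,5.6,0],0.0854],[[-0.024,0.002,-0.041],[0,6.4,0],0.0854],[[-0.021,0.002,-0.047],[0,7.0,0],0.0854],[[-0.016,0.003,-0.054],[0,7.4,0],0.0854],[[-0.009,0.002,-0.057],[0,7.9,0],0.0854],[[-0.001,0.003,-0.06],[0,8.0,0],0.0854]]'

```text
time_s: 2.05
position: [0.3699, 0.1376, 0.1804]
tool_rot: [[0.974, 0.001, -0.227], [0.227, 0.0, 0.974], [0.001, -1.0, -0.0]]
ft_force: [0.8, 0.1, -0.6]
grip_width: 0.0857
```

>>> carry_out --plan '[[[0.007,0.002,-0.061],[0,8.2,0],0.0854],[[0.015,0.002,-0.059],[0,8.2,0],0.0854],[[0.024,0.003,-0.055],[0,8.1,0],0.0854],[[0.03,0.002,-0.05],[0,7.8,0],0.0854],[[0.035,0.003,-0.043],[0,7.5,0],0.0854],[[0.038,0.002,-0.036],[0,6.9,0],0.0854],[[0.038,0.002,-0.028],[0,6.4,0],0.0854],[[0.037,0.001,-0.022],[0,5.6,0],0.0854]]'

```text
time_s: 3.05
position: [0.5194, -0.2748, 0.1629]
tool_rot: [[0.7, -0.0, 0.714], [-0.714, 0.0, 0.7], [-0.0, -1.0, 0.0]]
ft_force: [-0.4, -0.1, 0.7]
grip_width: 0.0858
```

>>> carry_out --plan '[[[0.032,0.002,-0.014],[0,4.8,0],0.0854],[[0.027,0.001,-0.01],[0,3.8,0],0.0854],[[0,0,0],[0,0,0],0.0854]]'

```text
time_s: 3.42
position: [0.5412, -0.3343, 0.1592]
tool_rot: [[0.587, -0.001, 0.81], [-0.81, 0.0, 0.587], [-0.001, -1.0, -0.0]]
ft_force: [0.2, 0.4, 0.8]
grip_width: 0.0856
```

Run:
```python
from plan import *
st=env.observe(); p=env.get_image('wrist'); save(p,'w1'); st2=env.observe()
print(st['time_s'],st['position'],az(st['tool_rot']),st['tool_rot'].round(3).tolist(),st2['position'],np.abs(st2['qvel']).max())
for t in ['blue_cassette_center']:
    for r in env.outline_of(t,p)[:2]:
        print(t,r['conf'],r['pixel'],r['mask'].sum(),onz(p,r['pixel'],.034,st))
        if r['conf']>.3:
            x,f=fit([(p,st,r['mask'])],CASS,[.541,-.333,.63],.017); print(x,np.degrees(x[2]),f)
            im=cv2.imread('pics/w1.png'); im[r['mask'],2]=255; cv2.imwrite('pics/w1m.png',im)
            np.save('m_w1.npy',r['mask'])
pickle.dump((p,st),open('w1.pkl','wb'))
```

```text
3.425 [ 0.54119122 -0.33431472  0.15922328] -54.071541825060244 [[0.587, -0.001, 0.81], [-0.81, 0.0, 0.587], [-0.001, -1.0, -0.0]] [ 0.54103977 -0.33309791  0.15959903] 1.4816192495435394
blue_cassette_center 0.95 [175.9, 255.8] 3395 [ 0.53918875 -0.33123857  0.034     ]
[ 0.54041349 -0.33492483  0.61526004] 35.25180333087048 0.02869533791109502
```

View pics/w1.png

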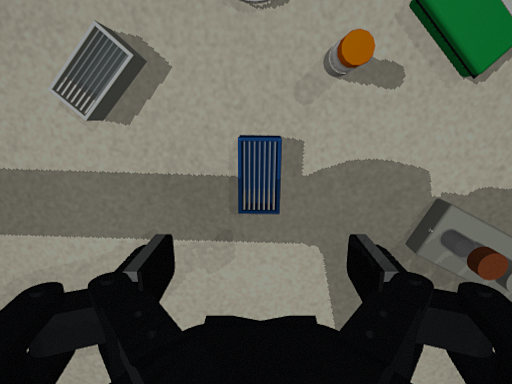

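The wrist view shows the blue cassette at columns 239–281, rows 135–213, aligned with the jaws. The mask fit agrees within 2 mm, so I descend.

>>> carry_out --plan '[[[0.001,0.025,-0.002],[0,0.8,0],0.0854],[[0,0.045,0],[0,0,0],0.0854],[[0,0.045,0],[0,0,0],0.0854],[[0,0.03,0],[0,0,0],0.0854],[[0,0.01,0],[0,0,0],0.0854],[[0,0,0],[0,0,0],0.0854]]'

```text
time_s: 4.28
position: [0.5404, -0.3345, 0.0057]
tool_rot: [[0.577, 0.0, 0.816], [-0.816, -0.0, 0.577], [0.0, -1.0, 0.0]]
ft_force: [0.2, -0.7, 0.3]
grip_width: 0.0855
```

>>> carry_out --plan '[[[0,0,0],[0,0,0],0.03],[[0,0,0],[0,0,0],0.03],[[0,0,0],[0,0,0],0.03],[[0,0,0],[0,0,0],0.03],[[0,0,0],[0,0,0],0.03],[[0,0,0],[0,0,0],0.03]]' --force 45

```text
time_s: 5.03
position: [0.5402, -0.3348, 0.0051]
tool_rot: [[0.577, -0.0, 0.817], [-0.817, 0.0, 0.577], [-0.0, -1.0, 0.0]]
ft_force: [0.2, 0.1, -0.5]
grip_width: 0.0301
```

Run:
```python
from plan import *
st=env.observe(); p=env.get_image('wrist'); save(p,'w2')
print(st['time_s'],st['position'],az(st['tool_rot']),st['grip_width'],st['ft_force'])
```

```text
5.025 [ 0.54017025 -0.33479563  0.00509969] -54.773389829779425 0.030126535027972315 [ 0.22894925  0.06799523 -0.51615865]
```

View pics/w2.png

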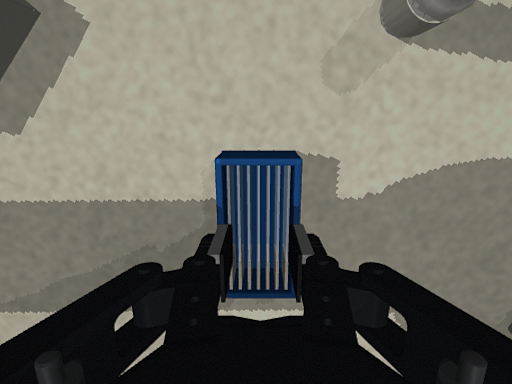

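The picture shows the pads beside the walls at (222,243) and (304,243). The opening reads 30 mm, though, and the cassette is 46 mm wide. I'll look closer before moving.

Run:
```python
from plan import *
i=cv2.imread('pics/w2.png')[140:320,170:350]; cv2.imwrite('pics/w2z.png',cv2.resize(i,None,fx=3.3,fy=3.3,interpolation=cv2.INTER_CUBIC))
st=env.observe();print(st['grip_width'],st['joint_efforts'])
p=env.get_image('wrist')
# overlay predicted cassette box & pad positions
im=cv2.cvtColor(p['image'],cv2.COLOR_RGB2BGR)
par=(.5404,-.3349,np.radians(35.25))
for q in proj(p,tf(CASS[0],*par,.017),st): cv2.circle(im,(int(q[1]),int(q[0])),2,(0,255,255),-1)
# tool points at +-w/2 at grasp point
for w,c in((.030,(0,0,255)),(.046,(0,255,0))):
    for s in(-1,1):
        for y in (-.030,-.019,-.005):
            q=proj(p,st['position']+st['tool_rot']@np.array([s*w/2,y,0]),st)[0]; cv2.circle(im,(int(q[1]),int(q[0])),2,c,-1)
cv2.imwrite('pics/w2o.png',cv2.resize(im[140:320,170:350],None,fx=3.3,fy=3.3,interpolation=cv2.INTER_CUBIC))
p=env.get_image('side'); i=p['image'][250:340,190:330,::-1]; cv2.imwrite('pics/s2.png',cv2.resize(i,None,fx=5,fy=5,interpolation=cv2.INTER_CUBIC))
```

```text
0.03008451492153007 [ 1.85254146e-05 -5.68409908e+01 -1.88767594e+01 -1.34069742e-04
  1.27103540e-03 -6.14150395e-05]
```

View pics/w2z.png

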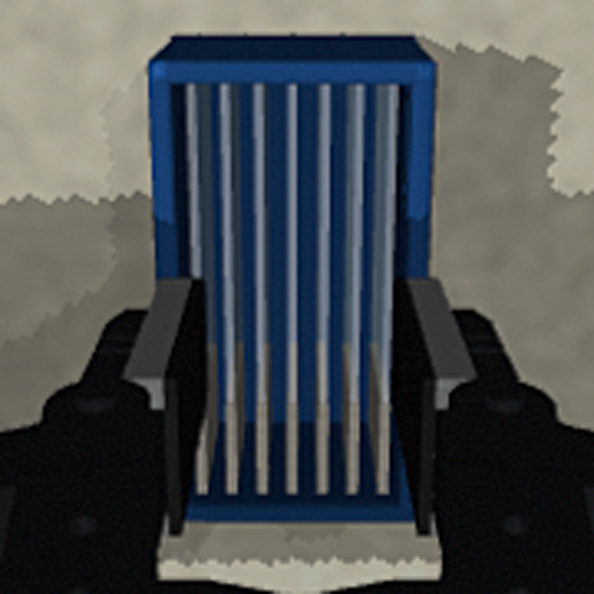

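View pics/w2o.png

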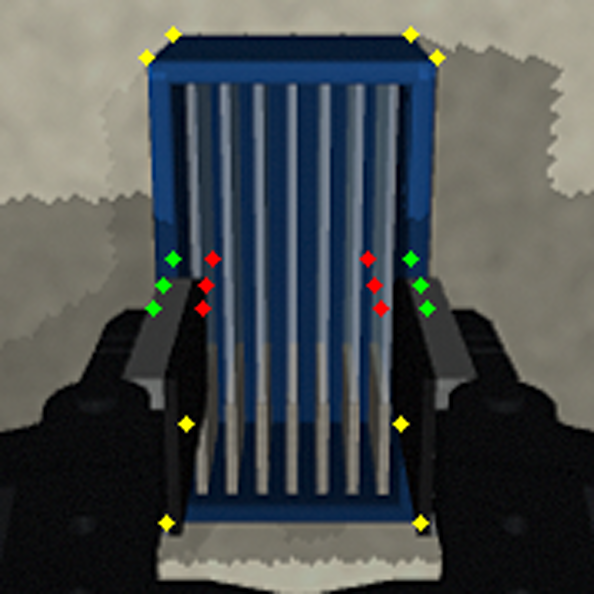

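View pics/s2.png

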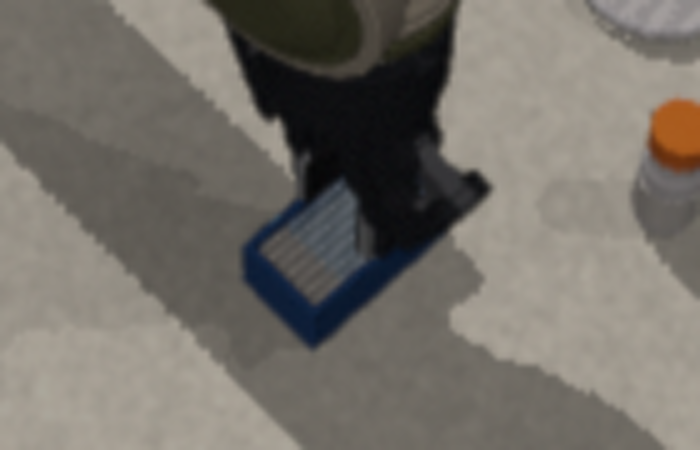

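Run:
```python
from plan import *
st=env.observe()
p,_=pickle.load(open('w1.pkl','rb'))
for w in(.030,.038,.046):
    for y in (0,-.01,-.02,-.03,-.04):
        q=proj(p,st['position']+st['tool_rot']@np.array([-w/2,y,.011]),st)[0]; print(w,y,((q[::-1]-[170,140])*3.3).round())
```

```text
0.03 0 [215. 196.]
0.03 -0.01 [211. 211.]
0.03 -0.02 [206. 228.]
0.03 -0.03 [200. 248.]
0.03 -0.04 [194. 269.]
0.038 0 [195. 196.]
0.038 -0.01 [189. 211.]
0.038 -0.02 [183. 228.]
0.038 -0.03 [176. 248.]
0.038 -0.04 [168. 269.]
0.046 0 [174. 196.]
0.046 -0.01 [168. 211.]
0.046 -0.02 [160. 228.]
0.046 -0.03 [152. 248.]
0.046 -0.04 [142. 269.]
```

Run:
```python
from plan import *
p,st=pickle.load(open('w1.pkl','rb'))
for w in (.085,.030,.046):
  for z in (.011,-.011):
    for y in (0,-.013,-.02,-.03,-.04,-.05):
        q=proj(p,st['position']+st['tool_rot']@np.array([-w/2,y,z]),st)[0]; print(w,z,y,q[::-1].round())
i=cv2.imread('pics/w1.png')[200:384,60:300]; cv2.imwrite('pics/w1z.png',cv2.resize(i,None,fx=3.3,fy=3.2,interpolation=cv2.INTER_CUBIC))
```

```text
0.085 0.011 0 [193. 199.]
0.085 0.011 -0.013 [188. 206.]
0.085 0.011 -0.02 [185. 209.]
0.085 0.011 -0.03 [180. 215.]
0.085 0.011 -0.04 [175. 222.]
0.085 0.011 -0.05 [169. 229.]
0.085 -0.011 0 [195. 231.]
0.085 -0.011 -0.013 [190. 239.]
0.085 -0.011 -0.02 [187. 244.]
0.085 -0.011 -0.03 [183. 252.]
0.085 -0.011 -0.04 [178. 260.]
0.085 -0.011 -0.05 [173. 270.]
0.03 0.011 0 [235. 199.]
0.03 0.011 -0.013 [233. 206.]
0.03 0.011 -0.02 [232. 209.]
0.03 0.011 -0.03 [231. 215.]
0.03 0.011 -0.04 [229. 222.]
0.03 0.011 -0.05 [226. 229.]
0.03 -0.011 0 [236. 231.]
0.03 -0.011 -0.013 [234. 239.]
0.03 -0.011 -0.02 [233. 244.]
0.03 -0.011 -0.03 [232. 252.]
0.03 -0.011 -0.04 [230. 260.]
0.03 -0.011 -0.05 [228. 270.]
0.046 0.011 0 [223. 199.]
0.046 0.011 -0.013 [220. 206.]
0.046 0.011 -0.02 [218. 209.]
0.046 0.011 -0.03 [216. 215.]
0.046 0.011 -0.04 [213. 222.]
0.046 0.011 -0.05 [210. 229.]
0.046 -0.011 0 [224. 231.]
0.046 -0.011 -0.013 [221. 239.]
0.046 -0.011 -0.02 [220. 244.]
0.046 -0.011 -0.03 [217. 252.]
0.046 -0.011 -0.04 [215. 260.]
0.046 -0.011 -0.05 [212. 270.]
```

View pics/w1z.png

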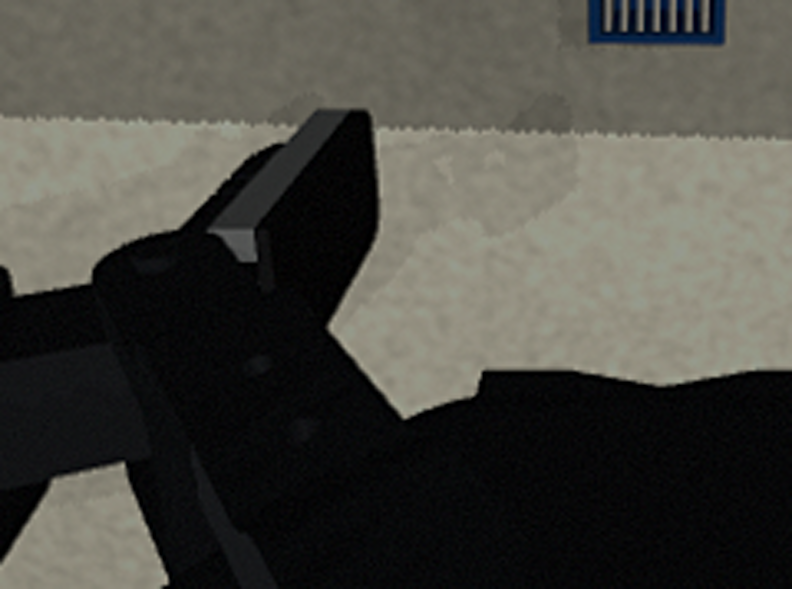

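Run:
```python
from plan import *
st=env.observe(); print(st['time_s'])
for n in('scene','side'):
    p=env.get_image(n); im=cv2.cvtColor(p['image'],cv2.COLOR_RGB2BGR)
    f=6; c0=proj(p,st['position']+[0,0,.02])[0]; r0,cc=int(c0[0])-45,int(c0[1])-60
    im=cv2.resize(im[r0:r0+90,cc:cc+120],None,fx=f,fy=f,interpolation=cv2.INTER_CUBIC)
    im=cv2.convertScaleAbs(im,alpha=1.6)
    for y,col in((0,(0,0,255)),(-.045,(0,255,0))):
        for s in(-1,1):
            for z in(-.011,.011):
                q=(proj(p,st['position']+st['tool_rot']@np.array([s*.015,y,z]))[0]-[r0,cc])*f
                cv2.circle(im,(int(q[1]),int(q[0])),3,col,-1)
    cv2.imwrite(f'pics/{n}3.png',im)
```

```text
5.175
```

View pics/scene3.png

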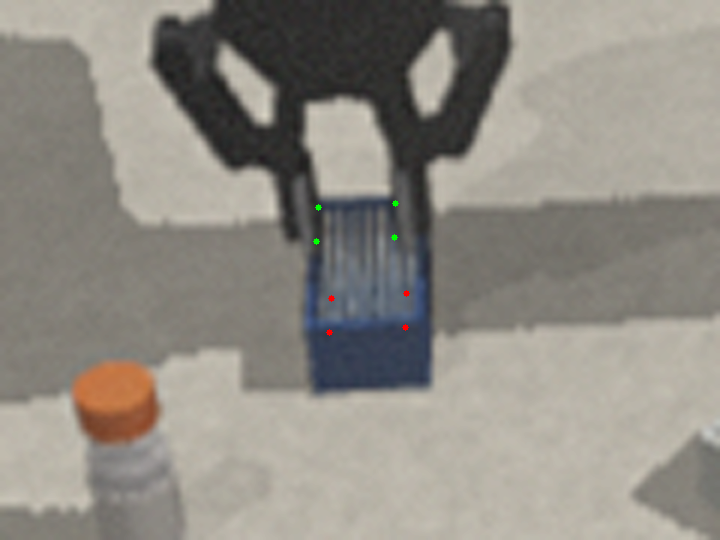

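View pics/side3.png

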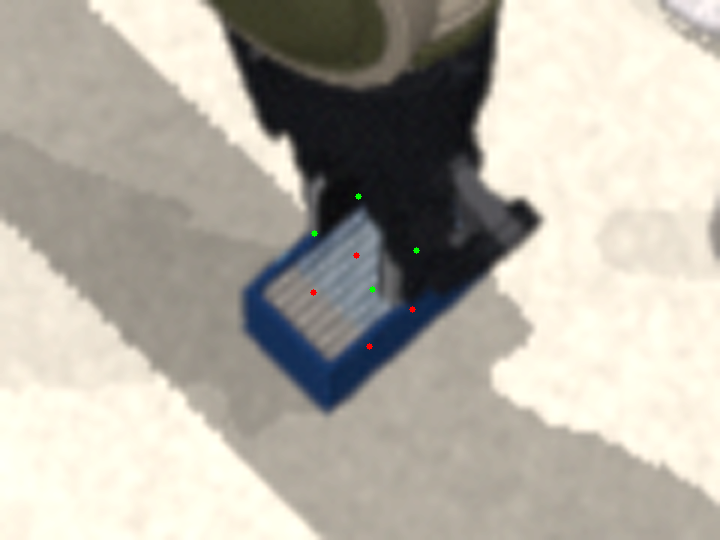

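The opening reads 30 mm and there is no contact force. The wrist picture puts the pad tips about 45 mm behind the nominal TCP, so they closed in air above the rim. I'll open, go lower in guarded steps and look again.

>>> carry_out --plan '[[[0,0,0],[0,0,0],0.0854],[[0,0,0],[0,0,0],0.0854],[[0,0,0],[0,0,0],0.0854],[[0,0,0],[0,0,0],0.0854],[[0,0.01,0],[0,0,0],0.0854],[[0,0.01,0],[0,0,0],0.0854],[[0,0,0],[0,0,0],0.0854]]'

```text
time_s: 6.15
position: [0.5396, -0.3343, -0.0162]
tool_rot: [[0.577, -0.002, 0.817], [-0.817, 0.002, 0.577], [-0.002, -1.0, -0.001]]
ft_force: [0.7, -0.6, 1.0]
grip_width: 0.0853
```

Run:
```python
from plan import *
st=env.observe(); p=env.get_image('wrist'); save(p,'w4')
print(st['time_s'],st['position'],az(st['tool_rot']),st['grip_width'],st['ft_force'])
p=env.get_image('side'); i=p['image'][225:345,180:340,::-1]; cv2.imwrite('pics/s4.png',cv2.convertScaleAbs(cv2.resize(i,None,fx=5,fy=5,interpolation=cv2.INTER_CUBIC),alpha=1.6))
```

```text
6.15 [ 0.53959786 -0.33431193 -0.0162459 ] -54.77216981793285 0.0852545401359947 [ 0.67550637 -0.64682305  0.96033261]
```

View pics/w4.png

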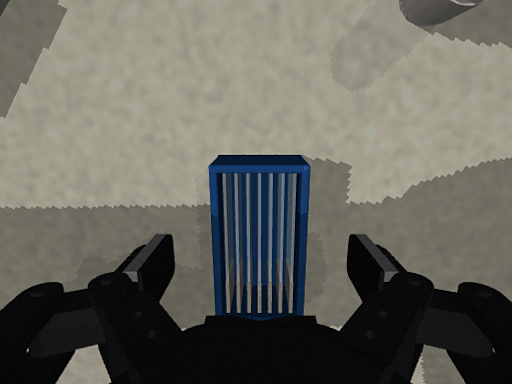

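View pics/s4.png

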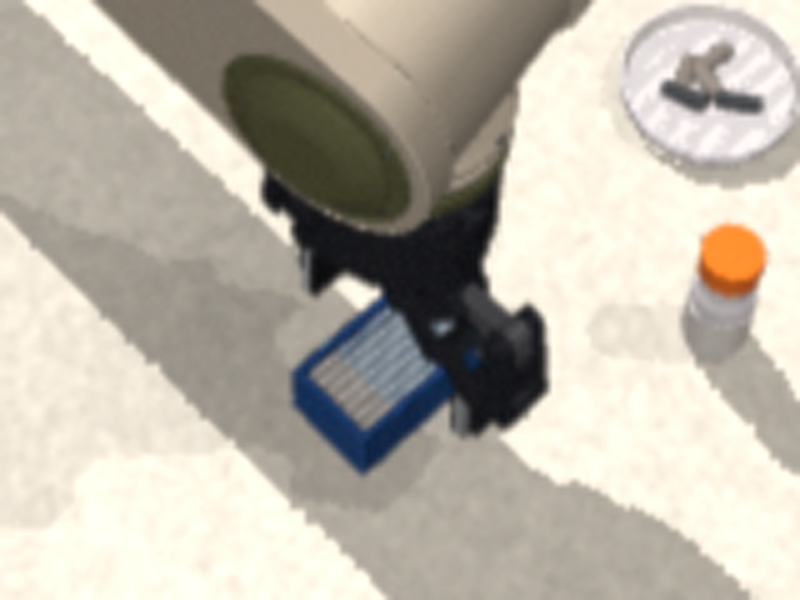

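The reported TCP is 16 mm under the bench with no contact, which confirms the pads are about 45 mm short of it. The cassette is centred between them (columns 210–309, pads 172/348). I'll go down 15 mm more and close.

>>> carry_out --plan '[[[0,0.008,0],[0,0,0],0.0854],[[0,0.007,0],[0,0,0],0.0854],[[0,0,0],[0,0,0],0.0854]]'

```text
time_s: 6.62
position: [0.5398, -0.3345, -0.0307]
tool_rot: [[0.577, -0.001, 0.817], [-0.817, 0.001, 0.577], [-0.001, -1.0, -0.0]]
ft_force: [-1.0, -0.0, -0.1]
grip_width: 0.0857
```

>>> carry_out --plan '[[[0,0,0],[0,0,0],0.035],[[0,0,0],[0,0,0],0.035],[[0,0,0],[0,0,0],0.035],[[0,0,0],[0,0,0],0.035],[[0,0,0],[0,0,0],0.035]]' --force 45

```text
time_s: 7.25
position: [0.5403, -0.3349, -0.0295]
tool_rot: [[0.577, 0.0, 0.817], [-0.817, -0.0, 0.577], [0.001, -1.0, 0.0]]
ft_force: [-0.4, 0.6, 5.0]
grip_width: 0.0453
```

Run:
```python
from plan import *
st=env.observe(); p=env.get_image('wrist'); save(p,'w5')
print(st['time_s'],st['position'],az(st['tool_rot']),st['grip_width'],st['ft_force'])
p=env.get_image('scene'); i=p['image'][110:230,90:250,::-1]; cv2.imwrite('pics/s5.png',cv2.convertScaleAbs(cv2.resize(i,None,fx=5,fy=5,interpolation=cv2.INTER_CUBIC),alpha=1.6))
```

```text
7.25 [ 0.54029356 -0.33490191 -0.02946814] -54.769582802631035 0.04525984310397783 [-0.40417899  0.63846931  5.02742867]
```

View pics/w5.png

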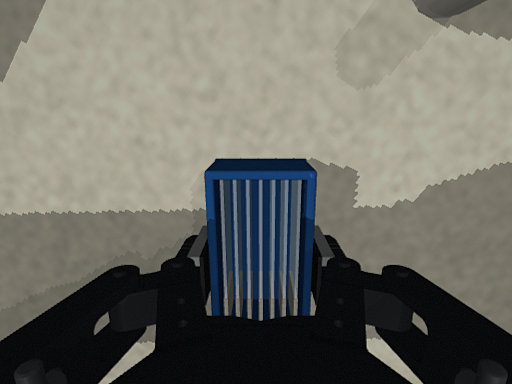

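View pics/s5.png

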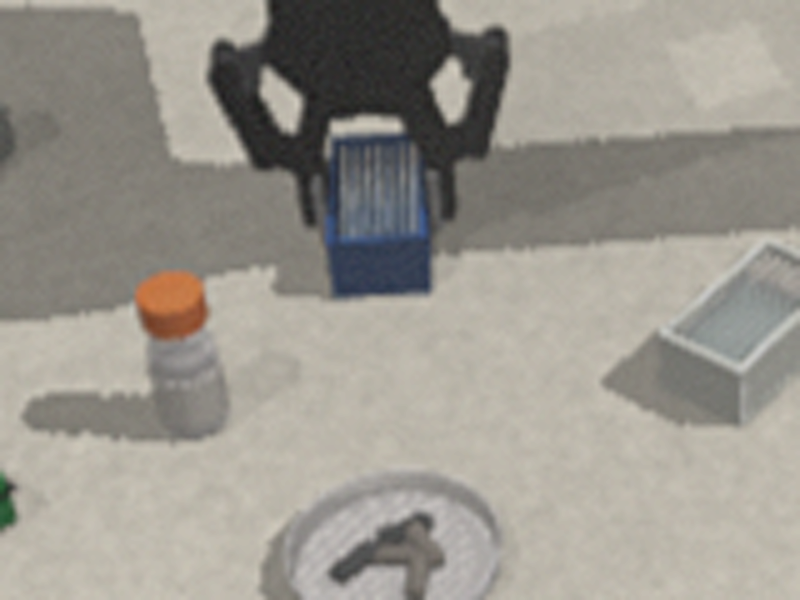

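The grip reads 45.3 mm on the 46 mm cassette, and the pads show on both outer walls, so it is held. I'll lift and carry it to a hover over the dock.

Run:
```python
from plan import *
plan([.5404,-.3349,.07],-54.77,[.4695,.209,.05],-83.25,14,.035)
```

```text
end [0.4693 0.2087 0.05  ] -83.27
[[[-0.021, 0.001, 0.011], [0, 1.2, 0], 0.035], [[-0.027, 0.001, 0.014], [0, 1.6, 0], 0.035], [[-0.034, 0.001, 0.015], [0, 1.9, 0], 0.035], [[-0.038, 0.002, 0.017], [0, 2.2, 0], 0.035], [[-0.042, 0.001, 0.016], [0, 2.3, 0], 0.035], [[-0.045, 0.002, 0.015], [0, 2.5, 0], 0.035], [[-0.047, 0.002, 0.013], [0, 2.5, 0], 0.035], [[-0.048, 0.002, 0.012], [0, 2.6, 0], 0.035]]
[[[-0.046, 0.002, 0.009], [0, 2.4, 0], 0.035], [[-0.045, 0.001, 0.007], [0, 2.4, 0], 0.035], [[-0.041, 0.002, 0.004], [0, 2.1, 0], 0.035], [[-0.037, 0.001, 0.003], [0, 2.0, 0], 0.035], [[-0.031, 0.001, 0.001], [0, 1.6, 0], 0.035], [[-0.023, 0.001, 0.0], [0, 1.2, 0], 0.035]]
```

>>> carry_out --plan '[[[0,-0.01,0],[0,0,0],0.035],[[0,-0.025,0],[0,0,0],0.035],[[0,-0.035,0],[0,0,0],0.035],[[0,-0.03,0],[0,0,0],0.035]]'

```text
time_s: 7.85
position: [0.54, -0.3347, 0.0712]
tool_rot: [[0.577, -0.0, 0.817], [-0.817, 0.0, 0.577], [-0.0, -1.0, -0.0]]
ft_force: [0.1, 0.1, -2.7]
grip_width: 0.045
```

The wrist reads −2.7 N, which is the 0.25 kg cassette's weight, so it is lifted.

>>> carry_out --plan '[[[-0.021,0.001,0.011],[0,1.2,0],0.035],[[-0.027,0.001,0.014],[0,1.6,0],0.035],[[-0.034,0.001,0.015],[0,1.9,0],0.035],[[-0.038,0.002,0.017],[0,2.2,0],0.035],[[-0.042,0.001,0.016],[0,2.3,0],0.035],[[-0.045,0.002,0.015],[0,2.5,0],0.035],[[-0.047,0.002,0.013],[0,2.5,0],0.035],[[-0.048,0.002,0.012],[0,2.6,0],0.035]]'

```text
time_s: 8.85
position: [0.4977, -0.0126, 0.0582]
tool_rot: [[0.314, -0.0, 0.949], [-0.949, 0.0, 0.314], [-0.0, -1.0, -0.0]]
ft_force: [1.6, 0.1, -3.8]
grip_width: 0.0453
```

>>> carry_out --plan '[[[-0.046,0.002,0.009],[0,2.4,0],0.035],[[-0.045,0.001,0.007],[0,2.4,0],0.035],[[-0.041,0.002,0.004],[0,2.1,0],0.035],[[-0.037,0.001,0.003],[0,2.0,0],0.035],[[-0.031,0.001,0.001],[0,1.6,0],0.035],[[-0.023,0.001,0],[0,1.2,0],0.035],[[0,0,0],[0,0,0],0.035],[[0,0,0],[0,0,0],0.035]]'

```text
time_s: 9.85
position: [0.4691, 0.2083, 0.0501]
tool_rot: [[0.117, -0.0, 0.993], [-0.993, -0.0, 0.117], [0.0, -1.0, -0.0]]
ft_force: [0.9, 0.2, -3.6]
grip_width: 0.0455
```

Run:
```python
from plan import *
st=env.observe(); p=env.get_image('wrist'); save(p,'w6')
print(st['time_s'],st['position'],az(st['tool_rot']),st['grip_width'],st['ft_force'])
pickle.dump((p,st),open('w6.pkl','wb'))
for t in ('blue_cassette_center','stop_face','bed'):
    for r in env.outline_of(t,p)[:1]: print(t,r['conf'],r['pixel'],r['mask'].sum()); np.save(f'm_w6_{t}.npy',r['mask'])
par=(.5294,.2156,.1178)
im=cv2.imread('pics/w6.png')
for b in DOCK:
    for q in proj(p,tf(b,*par,.01),st): cv2.circle(im,(int(q[1]),int(q[0])),3,(0,255,255),-1)
for x in(-.1,-.05,0,.03): q=proj(p,tf(np.array([[x,0,0]]),*par,.01),st)[0]; cv2.circle(im,(int(q[1]),int(q[0])),2,(0,0,255),-1)
cv2.imwrite('pics/w6o.png',cv2.resize(im,(768,576)))
```

```text
9.85 [0.46907832 0.20830515 0.05011803] -83.25833678711841 0.045471986215444196 [ 0.90178634  0.24614531 -3.5587133 ]
blue_cassette_center 0.88 [237.1, 258.2] 16526
stop_face 0.93 [45.8, 260.7] 5907
bed 0.75 [90.4, 256.6] 39788
```

View pics/w6o.png

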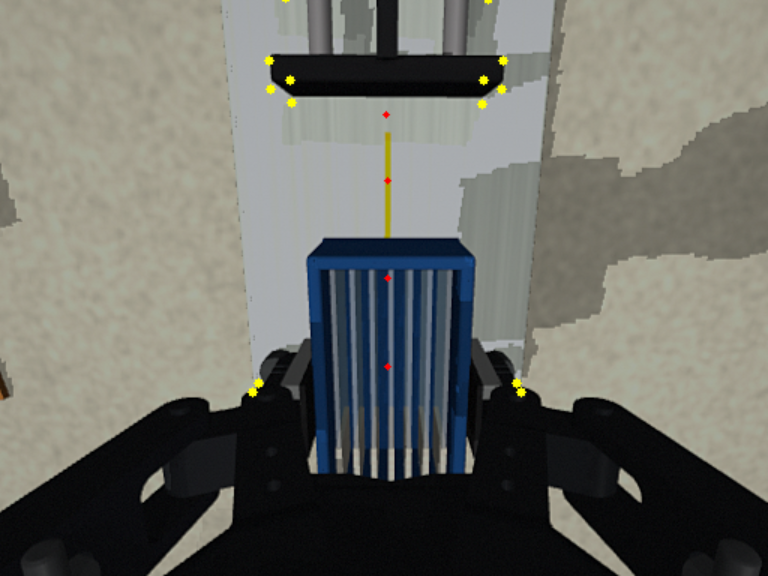

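The wrist view shows the cassette lined up with the yellow line (column 388 against cassette centre 391). The stop's lower edge is at row 97, close to prediction. I'll advance 35 mm and lower it.

>>> carry_out --plan '[[[-0.001,0.01,0.015],[0,0,0],0.035],[[0,0.02,0.015],[0,0,0],0.035],[[0,0.02,0.005],[0,0,0],0.035],[[0,0.012,0],[0,0,0],0.035],[[0,0.004,0],[0,0,0],0.035],[[0,0,0],[0,0,0],0.035]]'

```text
time_s: 10.8
position: [0.5038, 0.2139, -0.0158]
tool_rot: [[0.117, 0.0, 0.993], [-0.993, 0.0, 0.117], [0.0, -1.0, 0.0]]
ft_force: [0.1, -0.2, -2.6]
grip_width: 0.0453
```

>>> carry_out --plan '[[[0,0.002,0],[0,0,0],0.035],[[0,0,0],[0,0,0],0.035]]'

```text
time_s: 11.05
position: [0.5038, 0.2139, -0.0176]
tool_rot: [[0.117, 0.001, 0.993], [-0.993, 0.0, 0.117], [-0.0, -1.0, 0.001]]
ft_force: [0.4, -0.1, -3.3]
grip_width: 0.0453
```

Run:
```python
from plan import *
st=env.observe(); p=env.get_image('wrist'); save(p,'w7')
f=[]
print(st['time_s'],st['position'],az(st['tool_rot']),st['grip_width'],st['ft_force'],st['wrist_torque'])
p=env.get_image('side'); i=p['image'][90:170,170:300,::-1]; cv2.imwrite('pics/s7.png',cv2.convertScaleAbs(cv2.resize(i,None,fx=6,fy=6,interpolation=cv2.INTER_CUBIC),alpha=1.4))
```

```text
11.05 [ 0.5038052   0.21394374 -0.01755132] -83.26735589513619 0.04526371059459413 [ 0.38273456 -0.09093739 -3.27587295] [-0.01932241  0.03128136 -0.0084154 ]
```

View pics/w7.png

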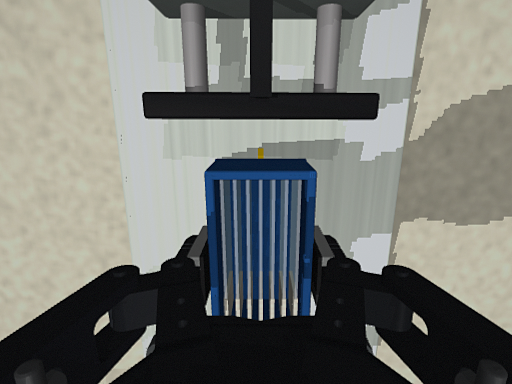

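View pics/s7.png

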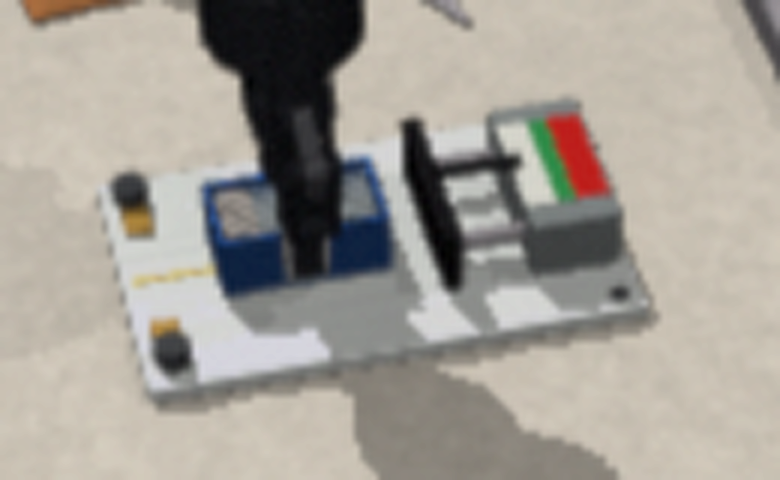

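The cassette hangs just above the bed, square to the stop (edge at row 118, cassette end at row 160). It still reads full weight, so I'll lower it in 1 mm steps to contact.

>>> carry_out --plan '[[[0,0.001,0],[0,0,0],0.035],[[0,0.001,0],[0,0,0],0.035],[[0,0,0],[0,0,0],0.035]]'

```text
time_s: 11.52
position: [0.5038, 0.2139, -0.0195]
tool_rot: [[0.117, 0.0, 0.993], [-0.993, 0.0, 0.117], [-0.0, -1.0, 0.0]]
ft_force: [-1.1, -0.7, 2.3]
grip_width: 0.0453
```

>>> carry_out --plan '[[[0,0,0],[0,0,0],0.035]]'

```text
time_s: 11.65
position: [0.5038, 0.2139, -0.0195]
tool_rot: [[0.117, 0.0, 0.993], [-0.993, 0.0, 0.117], [0.0, -1.0, 0.0]]
ft_force: [-2.3, -0.7, 4.5]
grip_width: 0.0453
```

Contact on the bed: the vertical force went from −3 to about +3 N at the expected height. Now I slide 14 mm toward the stop, then look.

>>> carry_out --plan '[[[0,0,0.002],[0,0,0],0.035],[[0,0,0.004],[0,0,0],0.035],[[0,0,0.004],[0,0,0],0.035],[[0,0,0.004],[0,0,0],0.035],[[0,0,0],[0,0,0],0.035],[[0,0,0],[0,0,0],0.035]]'

```text
time_s: 12.4
position: [0.5179, 0.2156, -0.0195]
tool_rot: [[0.117, 0.001, 0.993], [-0.993, 0.0, 0.117], [-0.0, -1.0, 0.001]]
ft_force: [-2.9, 1.1, 5.7]
grip_width: 0.045
```

Run:
```python
from plan import *
st=env.observe(); p=env.get_image('wrist'); save(p,'w8')
print(st['time_s'],st['position'],az(st['tool_rot']),st['grip_width'],st['ft_force'],st['wrist_torque'])
p=env.get_image('side'); i=p['image'][90:170,170:300,::-1]; cv2.imwrite('pics/s8.png',cv2.convertScaleAbs(cv2.resize(i,None,fx=6,fy=6,interpolation=cv2.INTER_CUBIC),alpha=1.4))
```

```text
12.4 [ 0.51793221  0.2156431  -0.01951466] -83.27136483182817 0.04498280939047774 [-2.88721754  1.07198509  5.66201846] [-0.03921932  0.34368923 -0.02168546]
```

View pics/w8.png

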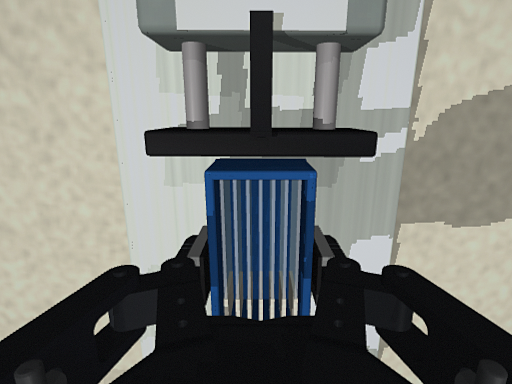

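View pics/s8.png

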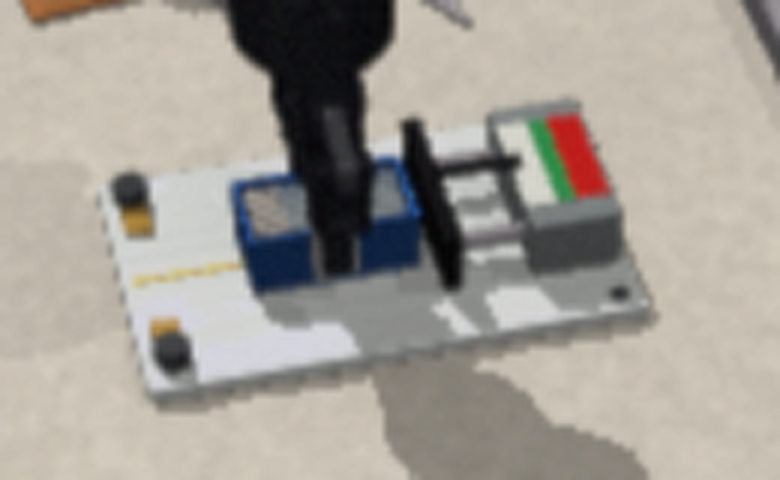

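A gap of about 5–6 mm remains (stop edge at row 155, cassette rim end near row 170, about 2.6 px/mm). I'll advance 13 mm slowly, then measure.

>>> carry_out --plan '[[[0,0,0.002],[0,0,0],0.035],[[0,0,0.002],[0,0,0],0.035],[[0,0,0.002],[0,0,0],0.035],[[0,0,0.002],[0,0,0],0.035],[[0,0,0.002],[0,0,0],0.035],[[0,0,0.002],[0,0,0],0.035],[[0,0,0.001],[0,0,0],0.035],[[0,0,0],[0,0,0],0.035]]'

```text
time_s: 13.5
position: [0.5293, 0.217, -0.0195]
tool_rot: [[0.117, -0.002, 0.993], [-0.993, -0.0, 0.117], [0.0, -1.0, -0.002]]
ft_force: [-7.1, -1.1, 9.7]
grip_width: 0.0453
```

Run:
```python
from plan import *
st=env.observe(); p=env.get_image('wrist'); save(p,'w9')
print(st['time_s'],st['position'],az(st['tool_rot']),st['grip_width'],st['ft_force'],st['wrist_torque'])
pickle.dump((p,st),open('w9.pkl','wb'))
p=env.get_image('side'); i=p['image'][90:170,170:300,::-1]; cv2.imwrite('pics/s9.png',cv2.convertScaleAbs(cv2.resize(i,None,fx=6,fy=6,interpolation=cv2.INTER_CUBIC),alpha=1.4))
```

```text
13.5 [ 0.52933158  0.21699797 -0.01952162] -83.26698703602453 0.04533687595893124 [-7.14644302 -1.10717922  9.66290482] [-0.13221977  1.10111561 -0.04973874]
```

View pics/w9.png

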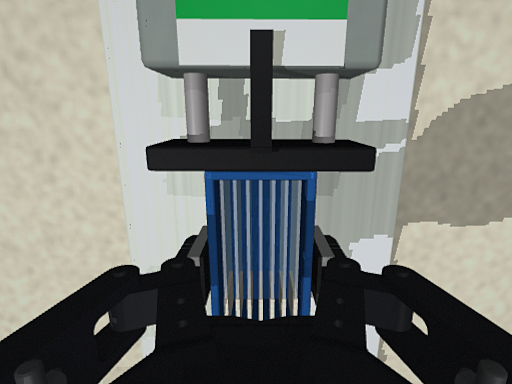

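View pics/s9.png

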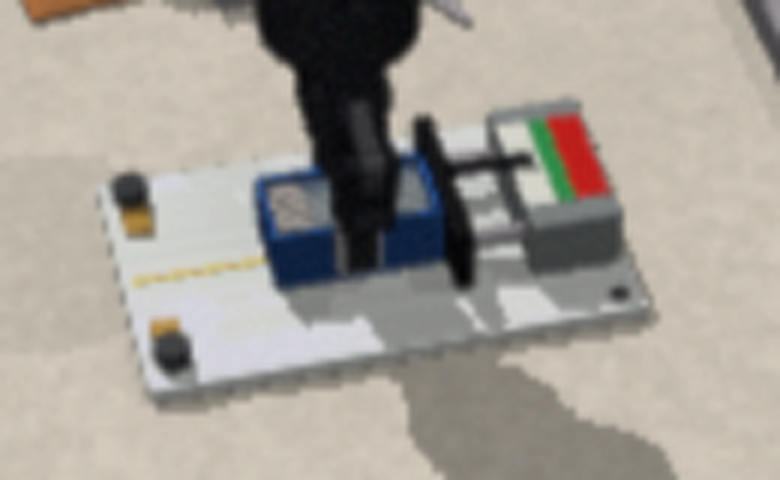

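The end is now flat against the stop. The pointer tip is at row 30 and green starts at row 19, so it needs about 4 mm more to reach green (around 6 mm now). I'll advance in small steps.

>>> carry_out --plan '[[[0,0,0.002],[0,0,0],0.035],[[0,0,0.002],[0,0,0],0.035],[[0,0,0.002],[0,0,0],0.035],[[0,0,0.002],[0,0,0],0.035],[[0,0,0.001],[0,0,0],0.035],[[0,0,0],[0,0,0],0.035],[[0,0,0],[0,0,0],0.035]]'

```text
time_s: 14.48
position: [0.5373, 0.2179, -0.0195]
tool_rot: [[0.117, -0.004, 0.993], [-0.993, -0.001, 0.117], [0.0, -1.0, -0.004]]
ft_force: [-11.7, -2.3, 12.2]
grip_width: 0.0454
```

Run:
```python
from plan import *
st=env.observe(); p=env.get_image('wrist'); save(p,'w10')
print(st['time_s'],st['position'],az(st['tool_rot']),st['grip_width'],st['ft_force'],st['wrist_torque'])
p=env.get_image('side'); i=p['image'][90:170,170:300,::-1]; cv2.imwrite('pics/s10.png',cv2.convertScaleAbs(cv2.resize(i,None,fx=6,fy=6,interpolation=cv2.INTER_CUBIC),alpha=1.4))
```

```text
14.475 [ 0.53726408  0.21790995 -0.01950037] -83.27361033631094 0.045404654112952636 [-11.72431713  -2.29949042  12.16883866] [-0.25568613  1.59331407 -0.15436405]
```

View pics/w10.png

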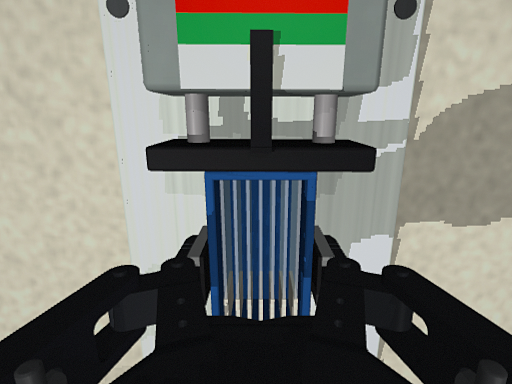

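View pics/s10.png

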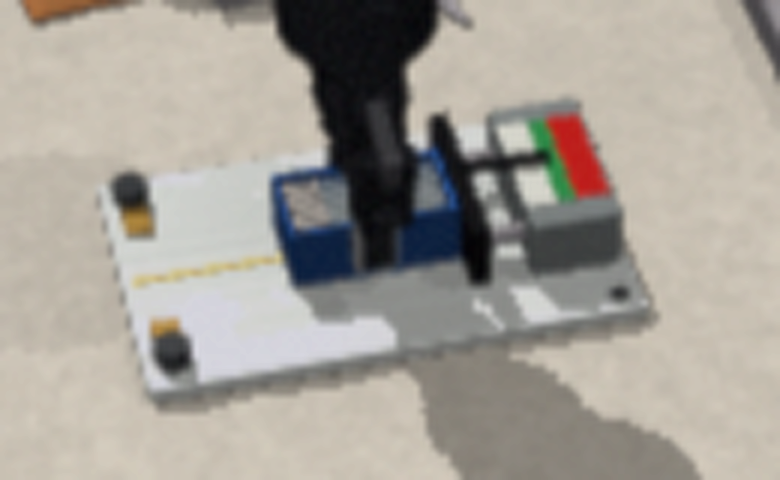

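Pointer tip at row 30 in the green band (rows 13–44), so about 14–15 mm, near 5.8 N. I'll hold still to confirm it is steady.

>>> carry_out --plan '[[[0,0,0],[0,0,0],0.035],[[0,0,0],[0,0,0],0.035],[[0,0,0],[0,0,0],0.035],[[0,0,0],[0,0,0],0.035],[[0,0,0],[0,0,0],0.035]]'

```text
time_s: 15.2
position: [0.5373, 0.2179, -0.0195]
tool_rot: [[0.117, -0.004, 0.993], [-0.993, -0.001, 0.117], [0.0, -1.0, -0.004]]
ft_force: [-12.5, -2.4, 11.4]
grip_width: 0.0454
```

Run:
```python
from plan import *
st=env.observe(); p=env.get_image('wrist'); save(p,'w11')
print(st['time_s'],st['position'],st['ft_force'],st['grip_width'],np.abs(st['qvel']).max())
im=p['image'].astype(int)
for c in (230,261,300):
    print(c,[tuple(im[r,c]) for r in range(8,52,4)])
# side view: cassette pose fit
q=env.get_image('side'); r=env.outline_of('blue_cassette_center',q)
s=env.get_image('scene'); save(s,'sc11')
for t in('white_cassette_center','petri_dish_center','sample_tube_center'):
    for n,pp in(('side',q),):
        for o in env.outline_of(t,pp)[:1]: print(t,o['conf'],o['pixel'])
```

```text
15.2 [ 0.53727023  0.21794115 -0.01949372] [-12.53864808  -2.35312511  11.44888849] 0.04537747460296709 0.12528788645914365
230 [(np.int64(201), np.int64(16), np.int64(2)), (np.int64(189), np.int64(70), np.int64(31)), (np.int64(23), np.int64(150), np.int64(68)), (np.int64(23), np.int64(150), np.int64(67)), (np.int64(24), np.int64(149), np.int64(66)), (np.int64(24), np.int64(150), np.int64(67)), (np.int64(25), np.int64(150), np.int64(68)), (np.int64(22), np.int64(149), np.int64(67)), (np.int64(24), np.int64(149), np.int64(67)), (np.int64(139), np.int64(179), np.int64(150)), (np.int64(201), np.int64(206), np.int64(207))]
261 [(np.int64(203), np.int64(18), np.int64(3)), (np.int64(195), np.int64(49), np.int64(23)), (np.int64(28), np.int64(150), np.int64(68)), (np.int64(25), np.int64(151), np.int64(68)), (np.int64(27), np.int64(150), np.int64(69)), (np.int64(28), np.int64(150), np.int64(69)), (np.int64(31), np.int64(31), np.int64(34)), (np.int64(32), np.int64(33), np.int64(36)), (np.int64(29), np.int64(32), np.int64(33)), (np.int64(31), np.int64(31), np.int64(33)), (np.int64(26), np.int64(29), np.int64(29))]
300 [(np.int64(202), np.int64(19), np.int64(3)), (np.int64(203), np.int64(27), np.int64(11)), (np.int64(25), np.int64(150), np.int64(69)), (np.int64(27), np.int64(150), np.int64(68)), (np.int64(25), np.int64(149), np.int64(68)), (np.int64(25), np.int64(151), np.int64(69)), (np.int64(25), np.int64(149), np.int64(67)), (np.int64(24), np.int64(151), np.int64(67)), (np.int64(24), np.int64(149), np.int64(67)), (np.int64(96), np.int64(162), np.int64(111)), (np.int64(202), np.int64(204), np.int64(207))]
white_cassette_center 0.97 [223.9, 239.6]
petri_dish_center 0.91 [238.8, 322.2]
sample_tube_center 0.52 [286.0, 322.7]
```

The push is steady: the pose did not move over 0.7 s and the pointer tip stays at row 30–31 in green. The other objects are where they were. Handing in.

Run:
```python
from rig import env
print(env.close_job())
```

```text
the job is handed in; nothing more can be done
None
```

The blue cassette is on the dock bed in line with the yellow line, pushed end-on into the stop with the pointer in the green. I handed the job in at about 15.3 s with the arm still gripping and pushing. No verdict was reported.

**Last checks**
- **Stop:** the pointer tip was at row 30–31 and the green band spans about rows 13–44. That is roughly 14.5 mm of travel, or about 5.8 N from the spring.
- **Steadiness:** the pose did not change over the last 0.7 s. The grip read 45.4 mm.
- **Alignment:** the end looks square on the stop, and the cassette was about 1 mm off the yellow line before lowering.
- **Other objects:** the white cassette, dish and tube are within about 3 px of where they started in the side view. The dish and tube readings came from an uncertain detector.

**What failed or disagreed**
- **First grasp missed:** it closed on air above the rim, showing 30 mm and no force. The pictures put the pad tips about 45 mm behind the stated TCP. I regrasped about 35 mm lower, with the reported TCP height below zero, and that held.
- **Wrist force higher than the spring:** the wrist read about 12.7 N along the bed and 11 N vertically. I put the excess over the spring force down to friction on the bed, because I pressed down somewhat harder than needed. The force on the stop itself was estimated, not measured; subtracting the estimated friction leaves about 6–7.5 N.

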